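# Discharge the drive, pull its module and show it to the inspection camera

### The job

Make the drive safe first: take the discharge probe from its bench rest, push it fully home, down to its collar, into the middle one of the three terminal openings of the drive lying on the bench, and let go of it. Then, leaving the probe there, draw the plug-in module by its grip tab out of the drive, tip it over and hold it up so that the contact end points straight into the inspection camera's lens, about 8 cm in front of the glass, and finish while still holding it there, still and touching nothing else. Leave the other things on the bench as they are.

Things in the scene. Friction and masses are not known exactly. Their poses are not given: they have to be found in the camera images.
- drive: Motor drive on its back, fixed: black case 180 mm (x) by 280 mm (y). Origin on the bench under its centre, z up, turned about z. Deck 100 mm high from y = -140 to +60 mm; grey terminal block (100 mm in x, 56 mm in y, top 110 mm high) centred at y = +100 mm, x = 0; the case around the block is 55 mm high, with 75 mm high lugs at its x ends.
- slot (a point): Centre of the slot mouth at the drive's deck, 100 mm above the bench, axes as the drive's; slot 74 mm along x by 36 mm along y, 45 mm deep straight down, its floor 55 mm above the bench.
- terminal (a point): Centre of the mouth of the middle terminal opening, on top of the grey block, 110 mm above the bench; round, 10 mm wide, 55 mm deep straight down, with a 2 mm chamfer. Two equal openings lie 30 mm to either side along the drive's x; they are not the ones to use.
- probe_grip (a point): Discharge probe, 50 g: middle of its round black handle (16 mm across, 50 mm long); z is its axis, upward. At first upright in its rest, this point 76 mm above the bench. Below the handle: a collar 22 mm across, 6 mm thick, then a steel pin 8 mm across, 36 mm long, with tapered tip. This point is 67 mm from the tip, 31 mm above the collar's underside.
- probe_tip (a point): Tip of the probe's steel pin, z along the probe towards the handle. Fully home, the collar rests on the terminal block and the tip is 36 mm below the mouth.
- probe_rest: Aluminium block 56 x 56 mm, 45 mm high, fixed to the bench, with the hole in which the probe stands at its centre, hole 10 mm wide; the probe's collar rests on its top. Origin under its centre.
- module_grip (a point): Grey plug-in module, 0.11-0.21 kg: middle of its grip tab, 44 (x) x 16 (y, the way to pinch) x 41 mm high, on a body 70 (x) x 32 (y) x 70 mm high with brass contacts round its lower end. z runs from contact end to tab. This point is 90 mm above the contact end, 20 mm above the body, 20 mm below the tab's top. At first upright in the slot, this point 145 mm above the bench; lifts straight up, no latch.
- module_contacts (a point): Centre of the module's contact end (its underside), same axes as the grip tab. In the slot it is 55 mm above the bench.
- lens: Inspection camera head, fixed on its stand. Origin at the centre of the front glass, 130 mm above the bench; z points out of the lens along the line of sight, up at 45 degrees and roughly back towards the robot. A barrel 54 mm across and 30 mm long, then a white 60 x 60 x 70 mm housing lie behind the glass.
- camera_stand: Stand of the inspection camera, fixed: 130 x 90 mm foot with two side plates up to 105 mm high. Origin on the bench under it; in its frame the lens glass is 30 mm towards -x and 130 mm up, and the camera looks towards -x and up.
- jar: Bystander, to be left alone: closed round jar of small parts, 48 mm across, 50 mm high; origin under its centre
- spare_module: Bystander, to be left alone: a second plug-in module of the same shape, lying flat on the bench, 111 mm x 70 mm, 32 mm high; not part of the job; origin on the bench under one end
- screwdriver: Bystander, to be left alone: screwdriver lying on the bench, about 20 cm long
- spool: Bystander, to be left alone: empty white spool standing on end, 60 mm across, 40 mm high; origin under its centre
- fan: Bystander, to be left alone: square cooling fan lying flat, 80 x 80 mm, 25 mm high; origin under its centre
- heatsink: Bystander, to be left alone: finned aluminium heat sink, 70 x 90 mm, 33 mm high; origin under its centre
There are look-alikes about, which are no part of the job. Leave any red, turquoise or yellow look-alike of the probe_rest alone.

How it is judged:
By the outcome, as a careful person would: the job done as asked, in the order asked, and still so for the second after the job is handed in, while the arm keeps its last pose, push and grip.
It also fails if it takes over 67 s, if anything falls off the work surface, if the arm or the gripper's body presses on something with over 40 N, if the wrist force passes 120 N, or if a joint passes its speed limit or range.

### The arm

A 7-joint arm with a two-finger parallel gripper is mounted at the origin on the work surface. World frame = base frame: x ahead of the robot, y to its left, z up, the work surface at z = 0. Lengths are in m, angles in rad, forces in N, time in s.
With the tool pointing down it reaches from about 0.4 to 0.85 m from the base axis. Payload 10.4 kg.
Tool frame: the origin (TCP) lies on the centre line of the jaws, within the pads' length; the fingertips stand 17 mm ahead of it and the grasp point (between the pads) lies 2 mm behind it; x points along the fingers, z is the direction in which the jaws open and shut, and the axes are right-handed (so a half turn about x gives the same grasp; the last joint's range is limited). The gripper opens to 87 mm and grips with 3 to 60 N. Pads are 19 mm wide; open, the fingers measure 117 mm over their backs; the gripper's body (75 mm by 190 mm) begins 51 mm behind the grasp point.
Start: joints at [1.191, 0.332, -0.065, 1.46, 0.022, 1.35, -0.088], TCP at [0.218, -0.586, 0.214] pointing down, gripper open.
Joint ranges: [-2.6, 2.6], [-0.5, 2.12], [-1.47, 1.34], [0.16, 2.42], [-1.27, 4.41], [0.06, 2.06], [-2.6, 2.6]. Speed limits (rad/s): [2.22, 2.22, 2.79, 2.79, 3.14, 3.14, 3.14].

### API

Orientations are given as a unit quaternion [x, y, z, w].
In Python, from rig import ctrl, vision gives the robot as it stands.
- The arm moves only by the tool apply_moves, never from a script. Its argument "deltas" is a list of rows, each a list of 7 numbers: the shift along the tool's x, y, z in m, then the turn, a rotation vector about the tool's x, y, z in rad, then the finger opening in m, from 0 to 0.087. A call has 1 to 12 rows; each row shifts and turns the pose as measured when the row begins, along the tool's axes as they then stand; what a row does not reach is not made up. A row lasts 1/10 s, in which the tool goes at most 50 mm and 8.59 degrees, less where a joint would pass 70% of its speed; a pose out of reach is approached as far as the arm can. A call with a gripper value outside its range is refused whole. The fingers move at their own pace and stop on an object; "grip_force" is the grip in N (left out, the last holds). Time passes only in rows, so rows that do not move let the fingers close. It gives the time, the measured TCP pose, the force and the opening at its end, in the units of the state.
- ctrl.get_state(): the state, without advancing time (a new reading comes with each control period).
- vision.get_image(name): name is "side" or "top"; returns a dict with "pixels" (420x560x3 uint8, blue, green, red), "fov_y" (degrees; the focal length in pixels is half the picture's height over the tangent of half this angle, whatever the lens; pixels are square), "cx", "cy" (the principal point, pixels), "dist_coeffs" ([k1, k2, p1, p2, k3] as OpenCV has them; the pictures are not rectified), "rvec" (rotation vector, rad) and "tvec" (3), from world to camera coordinates, as OpenCV has them. Camera axes: x right, y down, z forward; pixel columns grow to the right and rows downward; lengths in m; the calibration is good to about 2 mm. A picture is of the moment at which its call begins. There is no depth.
- ctrl.job_done(): hands the job in, once; it reports no verdict.
The state is a dict: "time_s": time; "joint_pos": joint angles; "joint_vel": joint speeds; "joint_efforts": joint torques, N m; "tcp_pos": TCP position; "eef_rot": TCP orientation; "force": force on the tool from outside, world axes, zero at the start; "moment": the same for the moment, N m; "width": finger opening in m.
Only numpy, scipy, OpenCV 4.12 (cv2) and the standard library are available. Lean on these libraries where they do the work, as an engineer would, in place of code of your own. Each camera call takes 0.05 s, during which the arm holds its last target.

## Working session

There is one attempt and no reset: what is moved stays moved. The work goes in short steps, Python scripts to look and compute and a tool call to move; the robot and the scene stay as the last step left them, time stands still between calls to the robot, and variables do not carry over. Pictures are saved under pics/ and viewed, and the job is handed in when it is done.

Besides the shell and the picture viewer there is one more tool, called after "Request:" by a JSON object that holds its "op" and its "data". apply_moves: Moves the arm, as the interface text tells. Its arguments: {"type":"object","properties":{"deltas":{"type":"array"},"grip_force":{"type":"number"}},"required":["deltas"]}

```bash
ls; mkdir -p pics
python3 - <<'E'
from rig import ctrl, vision
import cv2, json, numpy as np
print(ctrl.get_state())
for n in ("top","side"):
    d=vision.get_image(n); cv2.imwrite(f"pics/{n}0.png",d["pixels"])
    np.savez(f"{n}0.npz",**d)
    print({k:v for k,v in d.items() if k!="pixels"})
E
```

```text
pics
{'time_s': 0.0, 'joint_pos': array([ 1.19140852,  0.33287925, -0.06468409,  1.46096499,  0.02161246,
        1.34987581, -0.08849017]), 'joint_vel': array([ 0.00182347,  0.00142578, -0.00027973,  0.00077899, -0.00068399,
        0.00107388,  0.00137411]), 'joint_efforts': array([ 2.41575508e-04, -6.23248386e+01,  2.51001975e-02, -3.89898205e+01,
       -6.12523151e-02,  3.98045825e-02,  1.29358591e-04]), 'tcp_pos': array([ 0.2181312 , -0.58526905,  0.212738  ]), 'eef_rot': array([ 0.4035987 ,  0.58122514, -0.40307081,  0.58036139]), 'force': array([0.71609595, 0.24899271, 0.20192462]), 'moment': array([ 0.00601555, -0.00394044, -0.02514715]), 'width': 0.08669576542497019}
{'fov_y': 48.36173751856346, 'cx': 272.2845699978893, 'cy': 206.30190922662024, 'dist_coeffs': array([-0.10711929,  0.        ,  0.        ,  0.        ,  0.        ]), 'rvec': array([ 2.10914866, -2.13212253,  0.19707448]), 'tvec': array([-0.00139322,  0.53180166,  1.23000157])}
{'fov_y': 56.34199143196385, 'cx': 274.426692875247, 'cy': 210.19357183333187, 'dist_coeffs': array([-0.05233962,  0.        ,  0.        ,  0.        ,  0.        ]), 'rvec': array([ 0.82931854, -2.44730152,  1.23320037]), 'tvec': array([0.4136771 , 0.30640246, 0.87193458])}
```

View pics/top0.png

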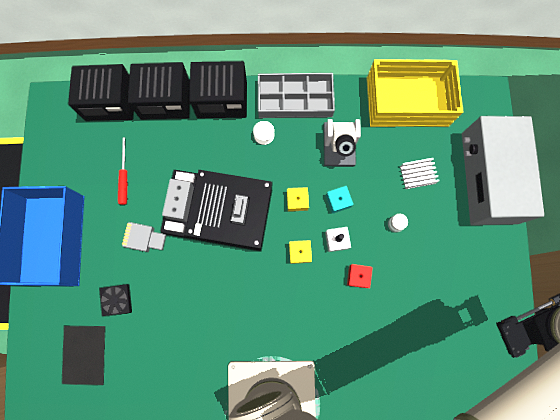

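View pics/side0.png

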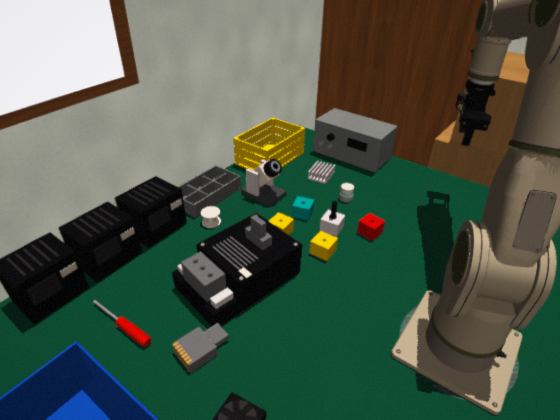

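```bash
cat > h.py <<'E'
import numpy as np, cv2
from scipy.spatial.transform import Rotation as R
def load(n): return dict(np.load(n))
def K(d):
    f=210/np.tan(np.radians(float(d["fov_y"]))/2); return np.array([[f,0,d["cx"]],[0,f,d["cy"]],[0,0,1.]])
def proj(d,P): return cv2.projectPoints(np.atleast_2d(np.asarray(P,float)),d["rvec"],d["tvec"],K(d),d["dist_coeffs"])[0][:,0]
def ray(d,uv):
    p=cv2.undistortPoints(np.array([[uv]],float),K(d),d["dist_coeffs"])[0,0]
    Rm=cv2.Rodrigues(d["rvec"])[0]; return -Rm.T@d["tvec"], Rm.T@np.array([p[0],p[1],1])
def atz(d,uv,z):
    c,v=ray(d,uv); return c+v*(z-c[2])/v[2]
def crop(d,x0,y0,w,h,s,name):
    cv2.imwrite(name,cv2.resize(d["pixels"][y0:y0+h,x0:x0+w],None,fx=s,fy=s,interpolation=cv2.INTER_CUBIC))
E
python3 - <<'E'
from h import *
t=load("top0.npz"); s=load("side0.npz")
crop(t,150,160,133,100,6,"pics/t_drive.png")
crop(t,280,110,133,100,6,"pics/t_cam.png")
crop(t,280,180,133,100,6,"pics/t_rest.png")
crop(s,165,190,160,120,5,"pics/s_drive.png")
crop(s,230,140,133,100,6,"pics/s_cam.png")
E
```

```text
(no output)
```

View pics/t_drive.png

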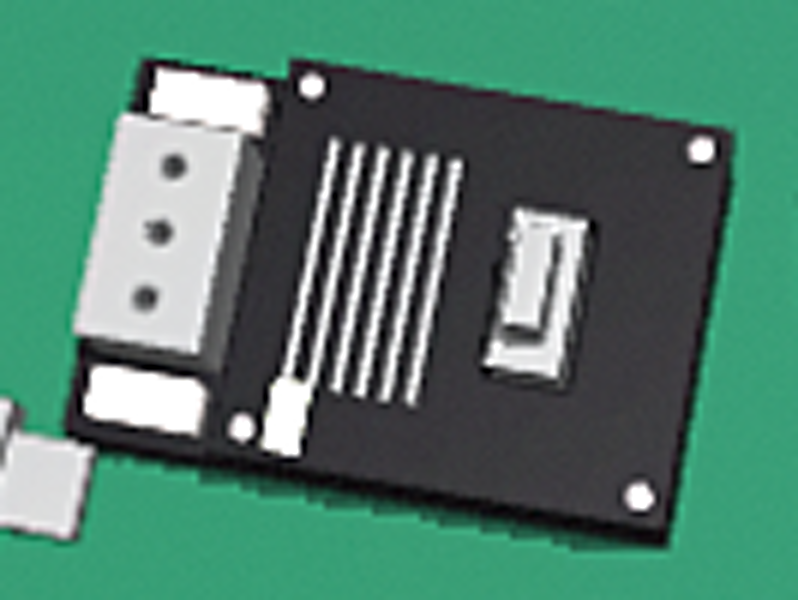

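View pics/t_cam.png

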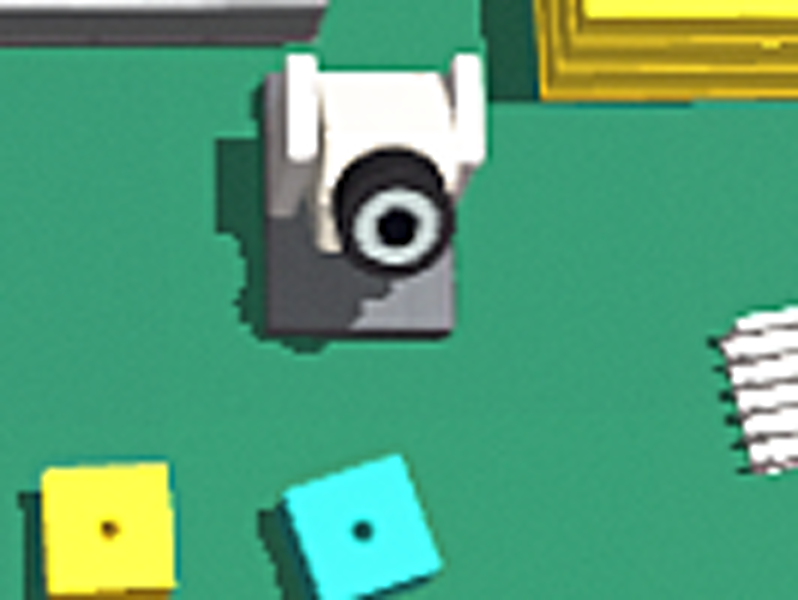

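View pics/t_rest.png

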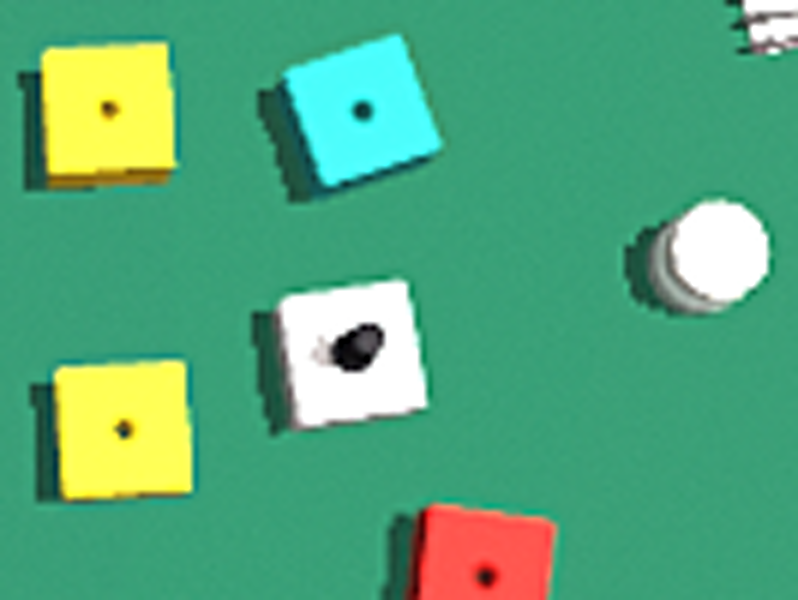

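View pics/s_drive.png

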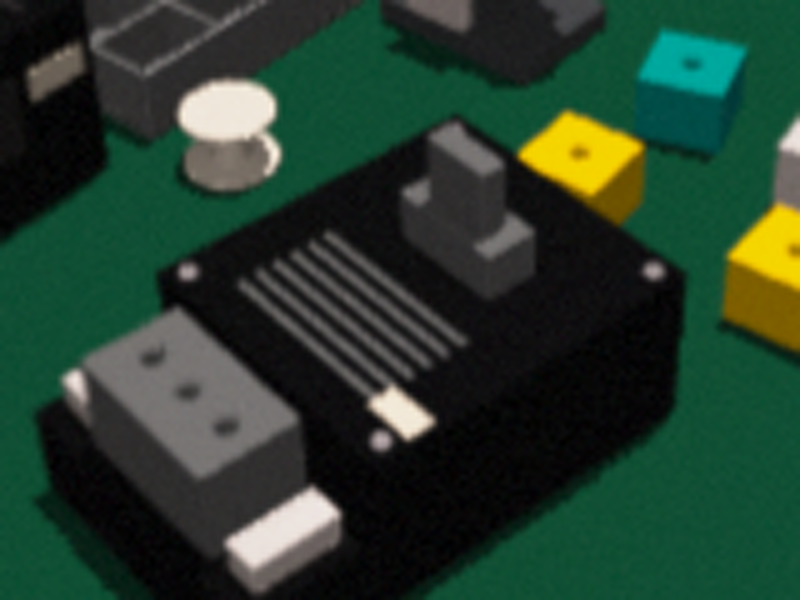

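View pics/s_cam.png

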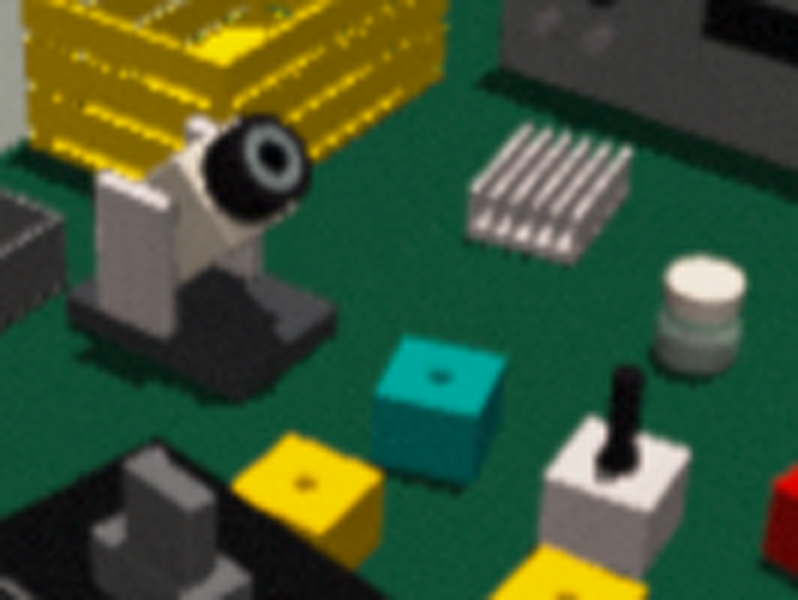

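```bash
cat > fit.py <<'E'
from h import *
from scipy.optimize import least_squares
t=load("top0.npz"); s=load("side0.npz")
def full(o,sc,pts): return [(o[0]+(x+.5)/sc-.5,o[1]+(y+.5)/sc-.5) for x,y in pts]
def rz(a): return np.array([[np.cos(a),-np.sin(a)],[np.sin(a),np.cos(a)]])
def W(p,pts):
    pts=np.array(pts,float)/1000; xy=pts[:,:2]@rz(p[2]).T+np.array(p[:2]); return np.c_[xy,pts[:,2]]
T=[((30,100,110),(174,166)),((0,100,110),(160,232)),((-30,100,110),(146,297)),((90,-140,100),(735,130)),((-90,-140,100),(668,545)),((90,60,100),(292,62)),
((50,128,110),(122,114)),((50,72,110),(248,130)),((-50,72,110),(205,355)),((-50,128,110),(76,332))]
S=[((30,100,110),(152,357)),((0,100,110),(188,391)),((-30,100,110),(226,427)),((90,-140,100),(458,117)),((-90,-140,100),(684,275)),((90,60,100),(162,272)),
((50,72,110),(178,308)),((50,128,110),(85,357)),((-50,128,110),(202,478)),((-50,72,110),(300,418))]
tu=np.array(full((150,160),6,[b for a,b in T])); su=np.array(full((165,190),5,[b for a,b in S]))
def fit(Tm,Tu,Sm,Su,x0,name):
    for use in ("both","top","side"):
        def f(p):
            r=[]
            if use!="side": r.append((proj(t,W(p,Tm))-Tu).ravel())
            if use!="top": r.append((proj(s,W(p,Sm))-Su).ravel())
            return np.concatenate(r)
        q=least_squares(f,x0,loss="soft_l1"); print(name,use,q.x.round(4)); 
        if use=="both": print(f(q.x).reshape(-1,2).round(1).tolist()); best=q.x
    return best
if __name__=="__main__":
    c=atz(t,tu[1],.11); print("mid terminal top-only",c, "side-only",atz(s,su[1],.11))
    D=fit([a for a,b in T],tu,[a for a,b in S],su,[c[0],c[1]-.1,0.],"drive"); print("terminal",W(D,[(0,100,110)]))
    Rm=[(28,28,45),(28,-28,45),(-28,-28,45),(-28,28,45)]
    ru=full((280,180),6,[(278,298),(405,281),(428,408),(298,430)])
    rs=full((230,140),6,[(595,415),(690,457),(640,513),(545,475)])
    c=atz(t,np.mean(ru,0),.045);print(c)
    Q=fit(Rm,ru,Rm,rs,[c[0],c[1],0.1],"rest")
    print("probe top", atz(t,full((280,180),6,[(370,336)])[0],.101),atz(s,full((230,140),6,[(628,372)])[0],.101))
    lu=full((280,110),6,[(397,228)])[0]; ls=full((230,140),6,[(270,157)])[0]
    print("lens",atz(t,lu,.13),atz(s,ls,.13))
    a,b=[atz(t,u,.012) for u in full((280,110),6,[(267,330),(452,328)])]; print("foot front",a,b)
    # module
    M=[((22,8,165)),((22,-8,165)),((-22,-8,165)),((-22,8,165)),((35,16,125)),((35,-16,125)),((-35,-16,125)),((-35,16,125))]
    Mu=full((150,160),6,[(519,229),(556,236),(540,328),(503,322),(517,207),(592,218),(565,380),(484,368)])
    print("module top-only by body", atz(t,np.mean(Mu[4:],0),.125), "tab",atz(t,np.mean(Mu[:4],0),.165))
    Si=[0,1,3,2]; Su=full((165,190),5,[(462,122),(505,165),(470,185)])
    np.savez("fit.npz",D=D,Q=Q)
E
python3 fit.py
```

```text
mid terminal top-only [0.54477197 0.2451329  0.11      ] side-only [0.54495034 0.24586175 0.11      ]
drive both [ 0.5265  0.1465 -0.1841]
[[0.2, 0.0], [0.1, -0.0], [0.1, 0.2], [0.1, 0.3], [-0.8, -2.3], [0.4, -0.8], [0.2, -0.3], [-0.3, 0.5], [-1.0, -0.2], [-0.2, -0.0], [0.5, -0.2], [0.4, -0.2], [0.2, -0.4], [0.3, -0.6], [0.9, -0.2], [-0.9, -0.1], [0.4, 0.0], [-0.8, 0.9], [-0.2, 0.4], [0.5, 0.2]]
drive top [ 0.5262  0.1462 -0.1825]
drive side [ 0.5268  0.1467 -0.1857]
terminal [[0.54477803 0.24480117 0.11      ]]
[ 0.44128999 -0.18566564  0.045     ]
rest both [ 0.4418 -0.1857  0.0847]
[[1.0, 0.0], [0.1, 0.9], [-1.2, 0.1], [0.0, -1.6], [-8.9, 10.0], [-16.5, -6.4], [8.6, -9.7], [16.5, 6.4]]
rest top [ 0.4415 -0.1857  0.1303]
rest side [ 0.4418 -0.186  -1.5231]
probe top [ 0.44249385 -0.1858996   0.101     ] [ 0.44258333 -0.1866909   0.101     ]
lens [ 0.67199393 -0.20273611  0.13      ] [ 0.67449401 -0.20376866  0.13      ]
foot front [ 0.65952074 -0.15723669  0.012     ] [ 0.6597298  -0.24635057  0.012     ]
module top-only by body [0.51278433 0.07712975 0.125     ] tab [0.51146435 0.07834189 0.165     ]
```

```bash
cat > ov.py <<'E'
from fit import *
f=np.load("fit.npz");D=f["D"];Q=f["Q"]
L=np.array([.673,-.2032,.13])
def lensR(yaw):
    z=np.array([-np.cos(yaw)*.5**.5,-np.sin(yaw)*.5**.5,.5**.5]); y=np.array([-np.sin(yaw),np.cos(yaw),0]); x=np.cross(y,z); return np.c_[x,y,z]
def draw(d,segs,o,w,h,sc,name):
    im=cv2.resize(d["pixels"][o[1]:o[1]+h,o[0]:o[0]+w],None,fx=sc,fy=sc,interpolation=cv2.INTER_CUBIC)
    for P,c in segs:
        q=((proj(d,P)-o+.5)*sc-.5); cv2.polylines(im,[np.round(q).astype(int)],False,c,1,cv2.LINE_AA)
    cv2.imwrite(name,im)
def box(lo,hi):
    x0,y0,z0=lo;x1,y1,z1=hi
    a=[(x0,y0,z0),(x1,y0,z0),(x1,y1,z0),(x0,y1,z0),(x0,y0,z0)];b=[(p[0],p[1],z1) for p in a]
    return [np.array(a,float),np.array(b,float)]+[np.array([a[i],b[i]],float) for i in range(4)]
def circ(r,z): 
    a=np.linspace(0,2*np.pi,40); return np.c_[r*np.cos(a),r*np.sin(a),z+0*a]
def modsegs(sx,sy):
    o=[]
    for lo,hi in [((sx-35,sy-16,100),(sx+35,sy+16,125)),((sx-22,sy-8,125),(sx+22,sy+8,166))]:
        o+=[(W(D,b),(0,0,255)) for b in box(lo,hi)]
    return o
if __name__=="__main__":
    import sys
    yaw=float(sys.argv[1]); sx,sy=float(sys.argv[2]),float(sys.argv[3])
    M=lensR(yaw); g=[]
    for P in [circ(27,0),circ(27,-30)]: g.append((P/1000@M.T+L,(0,0,255)))
    for P in box((-30,-30,-100),(30,30,-30)): g.append((P/1000@M.T+L,(255,0,0)))
    g+=[(np.array([L,L+.08*M[:,2]]),(0,255,0))]
    draw(t,g,(300,110),100,75,8,"pics/o_tc.png"); draw(s,g,(230,145),80,60,10,"pics/o_sc.png")
    m=modsegs(sx,sy)+[(W(D,circ(5,0)+np.array([0,100,110])),(0,255,0))]
    m+=[(np.r_[[[Q[0],Q[1],.045]],[[Q[0],Q[1],.101]]],(0,255,0))]
    draw(t,m,(160,165),125,90,6,"pics/o_tm.png"); draw(s,m,(165,200),130,100,6,"pics/o_sm.png")
    draw(t,m,(320,220),40,40,12,"pics/o_tp.png"); draw(s,m,(310,190),45,45,12,"pics/o_sp.png")
    a=cv2.imread("pics/o_tp.png");b=cv2.resize(cv2.imread("pics/o_sp.png"),(480,480));cv2.imwrite("pics/o_p.png",cv2.resize(np.hstack([a,b]),(800,400)))
E
python3 - <<'E'
from fit import *
D=np.load("fit.npz")["D"]
for p in [(.5128,.0771),(.5115,.0783)]: print((np.array(p)-D[:2])@rz(D[2])*1000)
E
python3 ov.py 0 0 -70
```

```text
[ -0.74555477 -70.72117677]
[ -2.2432189  -69.77936886]
```

View pics/o_tc.png

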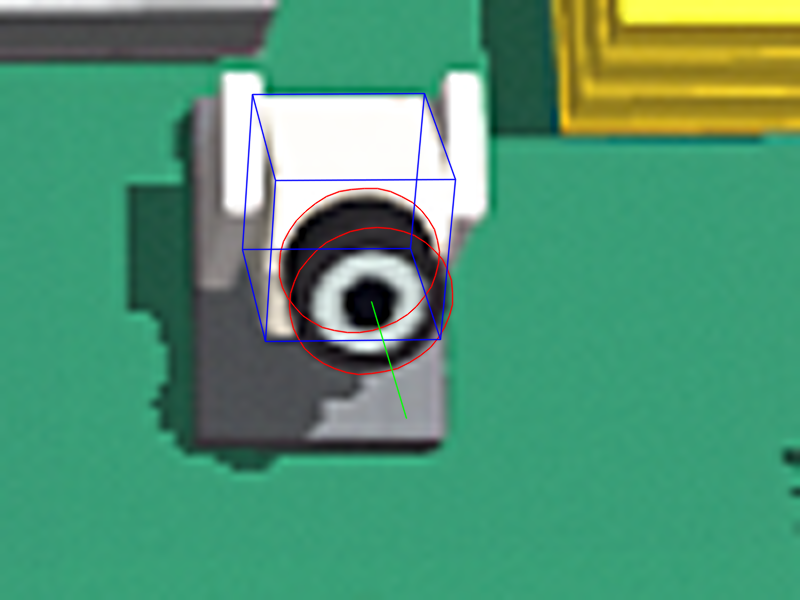

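View pics/o_sc.png

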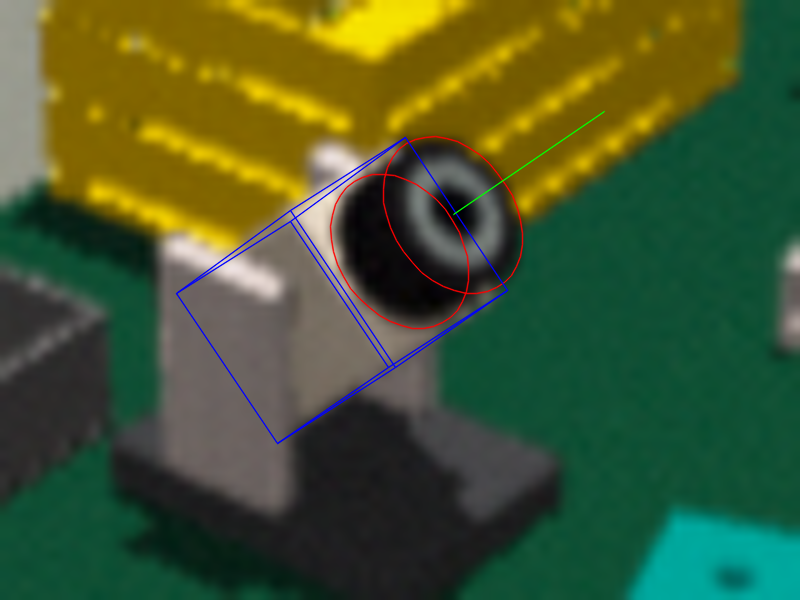

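View pics/o_tm.png

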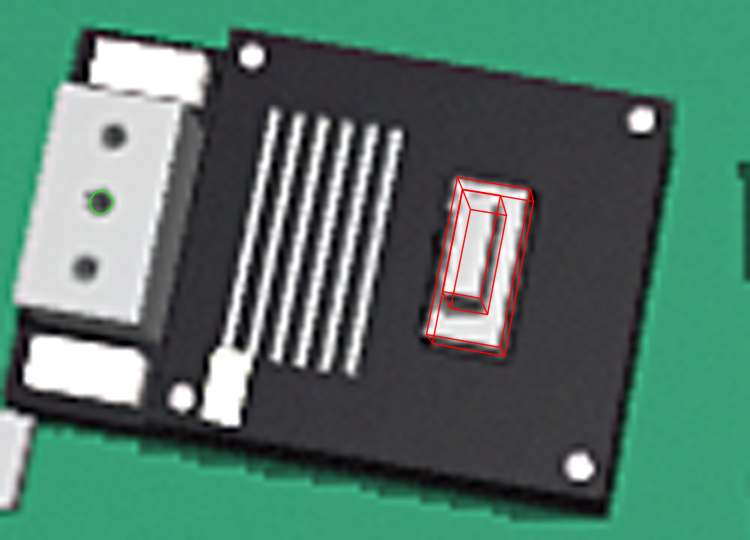

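View pics/o_sm.png

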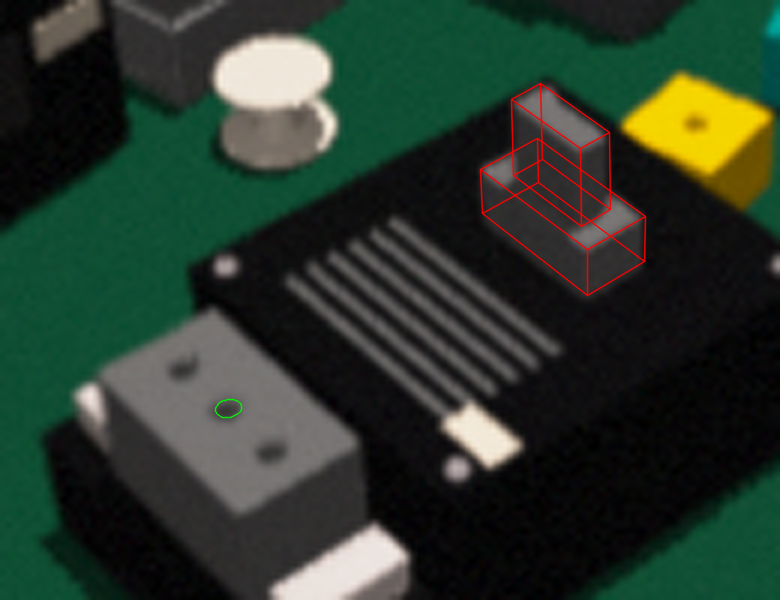

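View pics/o_p.png

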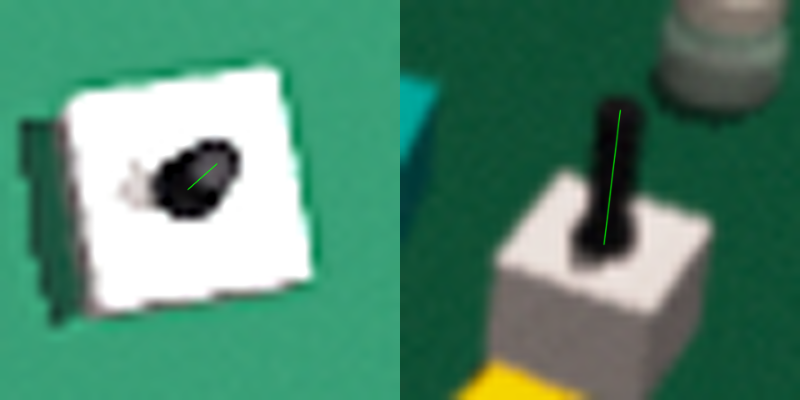

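Run:
```python
from ov import *
h=.012
for pts in [[(193,100),(193,438)],[(195,438),(443,440)]]:
    a,b=[atz(t,u,h) for u in full((300,110),8,pts)]; print(a,b,(b-a)[:2]/np.linalg.norm(b-a))
ims=[]
for yaw in (0,-.05,-.1):
    M=lensR(yaw); g=[]
    for P in [circ(27,0),circ(27,-30)]: g.append((P/1000@M.T+L,(0,0,255)))
    for P in box((-30,-30,-100),(30,30,-30)): g.append((P/1000@M.T+L,(255,0,0)))
    draw(t,g,(320,112),45,55,10,"pics/x.png"); ims.append(cv2.imread("pics/x.png"))
big=cv2.resize(np.hstack(ims),(800,326)); 
ims=[]
for yaw in (0,-.05,-.1):
    M=lensR(yaw); g=[]
    for P in [circ(27,0),circ(27,-30)]: g.append((P/1000@M.T+L,(0,0,255)))
    for P in box((-30,-30,-100),(30,30,-30)): g.append((P/1000@M.T+L,(255,0,0)))
    draw(s,g,(243,155),45,40,10,"pics/x.png"); ims.append(cv2.imread("pics/x.png"))
b2=cv2.resize(np.hstack(ims),(800,237)); cv2.imwrite("pics/yaws.png",np.vstack([big,b2]))
```

```text
[ 0.78909006 -0.16052458  0.012     ] [ 0.66033934 -0.15612303  0.012     ] [-0.99941615  0.03416664]
[ 0.6603325  -0.15684338  0.012     ] [ 0.65879567 -0.24636702  0.012     ] [-0.01716415 -0.99985269]
```

View pics/yaws.png

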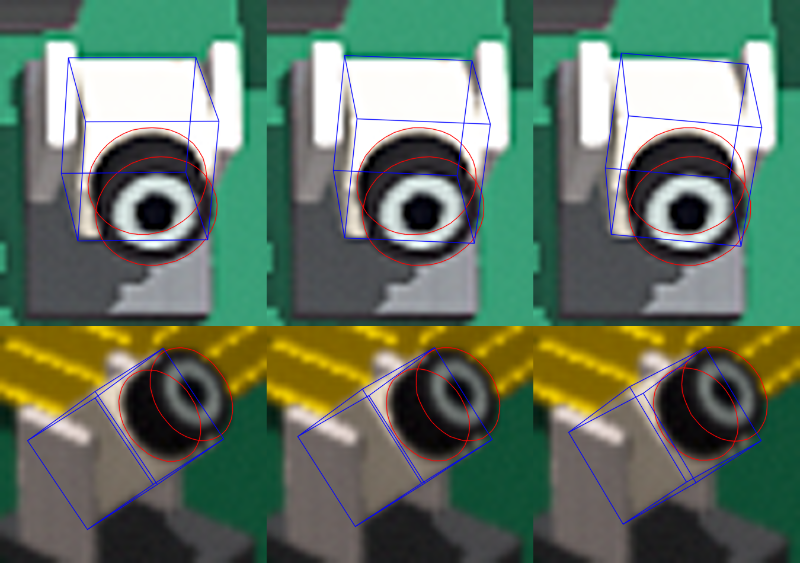

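```bash
cat > go.py <<'E'
from h import *
from rig import ctrl
def info(tgt=None,Rt=None,quiet=False):
    s=ctrl.get_state(); Rm=R.from_quat(s["eef_rot"])
    print("t",round(s["time_s"],2),"tcp",s["tcp_pos"].round(4),"F",s["force"].round(1),"M",s["moment"].round(2),"w",round(s["width"],4),"q",s["joint_pos"].round(2))
    print("axes x",Rm.as_matrix()[:,0].round(3),"z",Rm.as_matrix()[:,2].round(3))
    if tgt is not None: print("dtool",(Rm.inv().apply(np.array(tgt)-s["tcp_pos"])).round(4))
    if Rt is not None: print("rotvec",(Rm.inv()*R.from_matrix(Rt)).as_rotvec().round(4))
    return s,Rm
def frame(x,z):
    x=np.array(x,float);x/=np.linalg.norm(x);z=np.array(z,float);z-=x*(x@z);z/=np.linalg.norm(z)
    return np.c_[x,np.cross(z,x),z]
DOWN=[0,0,-1]
E
python3 -c "
from go import *
info([.442,-.186,.18],frame(DOWN,[0,1,0]))
info([.442,-.186,.18],frame(DOWN,[0,-1,0]))
D=np.load('fit.npz')['D'];print(D)"
```

```text
t 0.1 tcp [ 0.2181 -0.5853  0.2129] F [-0.4  0.1  0.1] M [ 0.02  0.04 -0.06] w 0.087 q [ 1.19  0.33 -0.06  1.46  0.02  1.35 -0.09]
axes x [-0.001  0.001 -1.   ] z [ 0.349 -0.937 -0.001]
dtool [ 0.0332  0.3492 -0.2959]
rotvec [-2.7848e+00 -4.0000e-04 -1.7000e-03]
t 0.1 tcp [ 0.2181 -0.5853  0.2129] F [-0.4  0.1  0.1] M [ 0.02  0.04 -0.06] w 0.087 q [ 1.19  0.33 -0.06  1.46  0.02  1.35 -0.09]
axes x [-0.001  0.001 -1.   ] z [ 0.349 -0.937 -0.001]
dtool [ 0.0332  0.3492 -0.2959]
rotvec [ 3.568e-01 -1.200e-03  3.000e-04]
[ 0.52647622  0.14649021 -0.18405554]
```

Request:
{"op": "apply_moves", "data": {"deltas": [[0, 0.029, -0.0247, 0, 0, 0, 0.087], [0, 0.029, -0.0247, 0, 0, 0, 0.087], [0, 0.029, -0.0247, 0, 0, 0, 0.087], [0, 0.029, -0.0247, 0, 0, 0, 0.087], [0, 0.029, -0.0247, 0, 0, 0, 0.087], [0, 0.029, -0.0247, 0, 0, 0, 0.087], [0, 0.029, -0.0247, 0, 0, 0, 0.087], [0, 0.029, -0.0247, 0, 0, 0, 0.087], [0, 0.029, -0.0247, 0, 0, 0, 0.087], [0, 0.029, -0.0247, 0, 0, 0, 0.087], [0, 0.029, -0.0247, 0, 0, 0, 0.087], [0, 0.029, -0.0247, 0, 0, 0, 0.087]], "grip_force": 40}}

```text
time_s: 1.3
tcp_pos: [0.4434, -0.1742, 0.2082]
eef_rot: [0.406, 0.582, -0.407, 0.576]
force: [0.6, -0.2, 0.3]
width: 0.0872
```

```bash
python3 -c "
from go import *
info([.442,-.186,.15],frame(DOWN,[0,-1,0]))"
```

```text
t 1.3 tcp [ 0.4434 -0.1742  0.2082] F [ 0.6 -0.2  0.3] M [-0.04 -0.06 -0.04] w 0.0872 q [ 0.72  0.04 -0.45  1.82  0.02  1.3  -0.96]
axes x [-0.007  0.004 -1.   ] z [ 0.339 -0.941 -0.006]
dtool [ 0.0582 -0.005   0.011 ]
rotvec [ 0.3463 -0.0052  0.0067]
```

Request:
{"op": "apply_moves", "data": {"deltas": [[0.02, -0.0025, 0.0055, 0.1155, 0, 0, 0.087], [0.02, 0, 0, 0.1155, 0, 0, 0.087], [0.02, 0, 0, 0.1155, 0, 0, 0.087], [0, 0, 0, 0, 0, 0, 0.087]]}}

```text
time_s: 1.7
tcp_pos: [0.4453, -0.1729, 0.1464]
eef_rot: [0.5, 0.503, -0.501, 0.497]
force: [-0.0, -0.8, 0.0]
width: 0.0873
```

```bash
python3 -c "
from go import *
info([.442,-.186,.077],frame(DOWN,[0,-1,0]))
from rig import vision
for n in ('top','side'):
    d=vision.get_image(n); np.savez(n+'1.npz',**d)
    g=proj(d,ctrl.get_state()['tcp_pos'])[0]; print(n,g, 'probe top proj',proj(d,[.442,-.186,.101]))
    x,y=[int(v) for v in g]; x=min(x,490);crop(d,x-50,y-40,100,80,4,'pics/%s1.png'%n)
a=cv2.imread('pics/top1.png');b=cv2.imread('pics/side1.png');cv2.imwrite('pics/ap1.png',np.hstack([a,b]))"
```

```text
t 1.7 tcp [ 0.4453 -0.1729  0.1464] F [-0.  -0.8  0. ] M [-0.03  0.06 -0.01] w 0.0873 q [ 0.7   0.09 -0.44  1.9   0.04  1.17 -1.33]
axes x [-0.006  0.005 -1.   ] z [-0.001 -1.    -0.005]
dtool [ 0.0693 -0.0028  0.0134]
rotvec [-0.0008 -0.005   0.0064]
top [338.72965648 231.85217268] probe top proj [[341.29525672 235.77134129]]
side [332.29396164 189.37760905] probe top proj [[334.30410614 201.7629161 ]]
```

View pics/ap1.png

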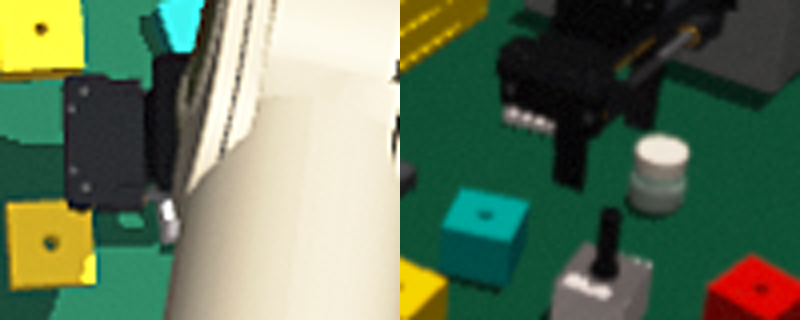

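Request:
{"op": "apply_moves", "data": {"deltas": [[0.0, -0.0028, 0.0134, 0, -0.005, 0.006, 0.087], [0.0, 0, 0, 0, 0, 0, 0.087], [0, 0, 0, 0, 0, 0, 0.087]]}}

```text
time_s: 2.1
tcp_pos: [0.4449, -0.1893, 0.1518]
eef_rot: [0.499, 0.5, -0.497, 0.505]
force: [0.3, 0.4, -0.5]
width: 0.087
```

```bash
python3 -c "
from go import *
info([.442,-.186,.077],frame(DOWN,[0,-1,0]))"
```

```text
t 2.1 tcp [ 0.4449 -0.1893  0.1518] F [ 0.3  0.4 -0.5] M [ 0.04  0.04 -0.02] w 0.087 q [ 0.72  0.09 -0.43  1.89  0.04  1.16 -1.29]
axes x [ 0.007 -0.004 -1.   ] z [ 0.009 -1.     0.004]
dtool [ 0.0748 -0.0034 -0.0036]
rotvec [ 0.0093  0.0037 -0.0071]
```

Request:
{"op": "apply_moves", "data": {"deltas": [[0.0, 0, 0, 0, 0, 0, 0.087], [0.0, 0, 0, 0, 0, 0, 0.087], [0, 0, 0, 0, 0, 0, 0.087]]}}

```text
time_s: 2.4
tcp_pos: [0.4453, -0.1897, 0.1528]
eef_rot: [0.499, 0.499, -0.497, 0.506]
force: [0.1, 0.3, -0.1]
width: 0.0869
```

```bash
python3 -c "
from go import *
s,_=info([.442,-.186,.077],frame(DOWN,[0,-1,0]));print(s['joint_vel'].round(3))"
```

```text
t 2.4 tcp [ 0.4453 -0.1897  0.1528] F [ 0.1  0.3 -0.1] M [ 0.02  0.02 -0.05] w 0.0869 q [ 0.72  0.09 -0.43  1.89  0.04  1.16 -1.29]
axes x [ 0.009 -0.004 -1.   ] z [ 0.01  -1.     0.004]
dtool [ 0.0757 -0.0039 -0.0041]
rotvec [ 0.0098  0.0044 -0.0085]
[-0.002 -0.003 -0.001 -0.001 -0.001  0.002  0.002]
```

Request:
{"op": "apply_moves", "data": {"deltas": [[0.0, -0.0037, -0.004, 0.009, 0.004, -0.008, 0.087], [0.015, 0, 0, 0, 0, 0, 0.087], [0.015, 0, 0, 0, 0, 0, 0.087], [0.015, 0, 0, 0, 0, 0, 0.087], [0.01, 0, 0, 0, 0, 0, 0.087], [0, 0, 0, 0, 0, 0, 0.087], [0, 0, 0, 0, 0, 0, 0.087]]}}

```text
time_s: 3.1
tcp_pos: [0.4412, -0.1836, 0.0967]
eef_rot: [0.5, 0.5, -0.5, 0.5]
force: [0.6, 0.1, -0.6]
width: 0.0871
```

```bash
python3 -c "
from go import *
s,_=info([.442,-.186,.077],frame(DOWN,[0,-1,0]));print(s['joint_vel'].round(3))"
```

```text
t 3.1 tcp [ 0.4412 -0.1836  0.0967] F [ 0.6  0.1 -0.6] M [ 0.03 -0.04  0.04] w 0.0871 q [ 0.71  0.14 -0.43  1.96  0.07  1.05 -1.33]
axes x [-0.001  0.001 -1.   ] z [ 0.    -1.    -0.001]
dtool [0.0197 0.0008 0.0024]
rotvec [ 0.0002 -0.0006  0.0009]
[-0.001  0.004 -0.003  0.006  0.     0.    -0.003]
```

Request:
{"op": "apply_moves", "data": {"deltas": [[0.01, 0.0008, 0.0024, 0, 0, 0, 0.087], [0.009, 0, 0, 0, 0, 0, 0.087], [0, 0, 0, 0, 0, 0, 0.087], [0, 0, 0, 0, 0, 0, 0.087]]}}

```text
time_s: 3.5
tcp_pos: [0.4428, -0.1865, 0.0773]
eef_rot: [0.5, 0.5, -0.5, 0.5]
force: [1.0, 0.0, -0.3]
width: 0.0868
```

```bash
python3 -c "
from go import *
s,_=info([.442,-.186,.077],frame(DOWN,[0,-1,0]))"
```

```text
t 3.5 tcp [ 0.4428 -0.1865  0.0773] F [ 1.   0.  -0.3] M [ 0.05 -0.03 -0.02] w 0.0868 q [ 0.7   0.17 -0.43  1.97  0.09  1.01 -1.34]
axes x [ 0.001 -0.    -1.   ] z [-0. -1.  0.]
dtool [ 0.0003 -0.0008 -0.0005]
rotvec [-0.0001  0.0001 -0.0006]
```

Request:
{"op": "apply_moves", "data": {"deltas": [[0, 0, 0, 0, 0, 0, 0.01], [0, 0, 0, 0, 0, 0, 0.01], [0, 0, 0, 0, 0, 0, 0.01], [0, 0, 0, 0, 0, 0, 0.01], [0, 0, 0, 0, 0, 0, 0.01], [0, 0, 0, 0, 0, 0, 0.01], [0, 0, 0, 0, 0, 0, 0.01], [0, 0, 0, 0, 0, 0, 0.01]], "grip_force": 40}}

```text
time_s: 4.3
tcp_pos: [0.4433, -0.1867, 0.0782]
eef_rot: [0.5, 0.499, -0.5, 0.501]
force: [-0.8, -0.1, 0.0]
width: 0.0311
```

```bash
python3 -c "
from go import *
s,_=info([.442,-.186,.17],frame(DOWN,[0,-1,0]))"
```

```text
t 4.3 tcp [ 0.4433 -0.1867  0.0782] F [-0.8 -0.1  0. ] M [0.   0.03 0.04] w 0.0311 q [ 0.7   0.17 -0.43  1.97  0.09  1.01 -1.34]
axes x [ 0.002 -0.001 -1.   ] z [-0.    -1.     0.001]
dtool [-0.0918 -0.0011 -0.0006]
rotvec [-0.      0.0009 -0.0019]
```

Request:
{"op": "apply_moves", "data": {"deltas": [[0, 0, 0, 0, 0, 0, 0.01], [0, 0, 0, 0, 0, 0, 0.01], [0, 0, 0, 0, 0, 0, 0.01], [0, 0, 0, 0, 0, 0, 0.01]], "grip_force": 40}}

```text
time_s: 4.7
tcp_pos: [0.4433, -0.1867, 0.0781]
eef_rot: [0.5, 0.499, -0.5, 0.501]
force: [-0.5, 0.5, 0.2]
width: 0.0147
```

```bash
python3 -c "
from go import *
s,_=info([.442,-.186,.20],frame(DOWN,[0,-1,0]))"
```

```text
t 4.7 tcp [ 0.4433 -0.1867  0.0781] F [-0.5  0.5  0.2] M [-0.01 -0.02  0.01] w 0.0147 q [ 0.7   0.17 -0.43  1.97  0.09  1.01 -1.34]
axes x [ 0.002 -0.001 -1.   ] z [-0.    -1.     0.001]
dtool [-0.1219 -0.001  -0.0006]
rotvec [-0.0001  0.0008 -0.0018]
```

Request:
{"op": "apply_moves", "data": {"deltas": [[-0.01, 0, 0, 0, 0, 0, 0.01], [-0.02, 0, 0, 0, 0, 0, 0.01], [-0.025, 0, 0, 0, 0, 0, 0.01], [-0.025, 0, 0, 0, 0, 0, 0.01], [-0.025, 0, 0, 0, 0, 0, 0.01], [-0.025, 0, 0, 0, 0, 0, 0.01], [-0.01, 0, 0, 0, 0, 0, 0.01], [0, 0, 0, 0, 0, 0, 0.01]]}}

```text
time_s: 5.5
tcp_pos: [0.4425, -0.1858, 0.2272]
eef_rot: [0.5, 0.5, -0.499, 0.501]
force: [0.5, -0.8, -0.7]
width: 0.0147
```

```bash
cat > look.py <<'E'
from go import *
from rig import vision
def look(k,pt,w=100,hh=80,sc=4):
    ims=[]
    for n in ('top','side'):
        d=vision.get_image(n); np.savez(f'{n}{k}.npz',**d)
        x,y=[int(v) for v in proj(d,pt)[0]]; x0=int(np.clip(x-w//2,0,560-w)); y0=int(np.clip(y-hh//2,0,420-hh))
        print(n,"crop origin",x0,y0)
        ims.append(cv2.resize(d["pixels"][y0:y0+hh,x0:x0+w],None,fx=sc,fy=sc,interpolation=cv2.INTER_CUBIC))
    cv2.imwrite(f'pics/look{k}.png',np.hstack(ims))
E
python3 -c "
from look import *
s,_=info([.5448,.2452,.20],frame(DOWN,[-.183,-.983,0]))
look(2,s['tcp_pos']-[0,0,.03])"
```

```text
t 5.5 tcp [ 0.4425 -0.1858  0.2272] F [ 0.5 -0.8 -0.7] M [ 0.01  0.01 -0.  ] w 0.0147 q [ 0.73  0.03 -0.43  1.79  0.01  1.32 -1.27]
axes x [ 0.002 -0.001 -1.   ] z [ 0.001 -1.     0.001]
dtool [ 0.0272  0.1027 -0.4309]
rotvec [ 0.1851  0.0004 -0.0025]
top crop origin 296 190
side crop origin 287 133
```

View pics/look2.png

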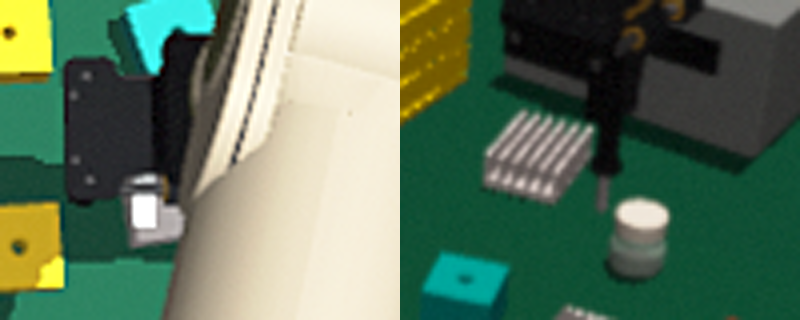

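Request:
{"op": "apply_moves", "data": {"deltas": [[-0.025, 0, 0, 0, 0, 0, 0.01], [-0.02, 0, 0, 0, 0, 0, 0.01], [0, 0.01, -0.04, 0, 0, 0, 0.01], [0, 0.01, -0.04, 0, 0, 0, 0.01], [0, 0.01, -0.04, 0.037, 0, 0, 0.01], [0, 0.01, -0.04, 0.037, 0, 0, 0.01], [0, 0.01, -0.04, 0.037, 0, 0, 0.01], [0, 0.01, -0.04, 0.037, 0, 0, 0.01], [0, 0.01, -0.04, 0.037, 0, 0, 0.01], [0, 0.006, -0.03, 0, 0, 0, 0.01], [0, 0, 0, 0, 0, 0, 0.01], [0, 0, 0, 0, 0, 0, 0.01]]}}

```text
time_s: 6.8
tcp_pos: [0.5342, 0.1287, 0.253]
eef_rot: [-0.541, -0.457, 0.552, -0.441]
force: [-0.4, 0.2, -1.1]
width: 0.0147
```

```bash
python3 -c "
from go import *
s,_=info([.5448,.2452,.22],frame(DOWN,[-.183,-.983,0]))"
```

```text
t 6.8 tcp [0.5342 0.1287 0.253 ] F [-0.4  0.2 -1.1] M [-0.03  0.   -0.03] w 0.0147 q [ 0.31  0.24 -0.72  1.55  0.14  1.43 -2.19]
axes x [-0.027  0.007 -1.   ] z [-0.195 -0.981 -0.002]
dtool [ 0.0335 -0.0114 -0.1163]
rotvec [-0.012  -0.0023  0.0278]
```

Request:
{"op": "apply_moves", "data": {"deltas": [[0, -0.003, -0.02, -0.05, 0, 0.007, 0.01], [0, -0.003, -0.02, -0.05, 0, 0.007, 0.01], [0, -0.004, -0.02, -0.05, 0, 0.007, 0.01], [0, -0.005, -0.02, -0.05, 0, 0.007, 0.01], [0, -0.006, -0.02, -0.05, 0, 0, 0.01], [0, -0.004, -0.016, -0.05, 0, 0, 0.01], [0, 0, 0, 0, 0, 0, 0.01], [0, 0, 0, 0, 0, 0, 0.01], [0, 0, 0, 0, 0, 0, 0.01]]}}

```text
time_s: 7.7
tcp_pos: [0.5137, 0.2538, 0.2521]
eef_rot: [0.467, 0.532, -0.465, 0.531]
force: [0.1, -0.7, -1.2]
width: 0.0143
```

```bash
python3 -c "
from look import *
s,_=info([.5448,.2452,.20],frame(DOWN,[0,-1,0]))
look(3,s['tcp_pos']-[0,0,.06])"
```

```text
t 7.7 tcp [0.5137 0.2538 0.2521] F [ 0.1 -0.7 -1.2] M [-0.02  0.05  0.09] w 0.0143 q [ 0.14  0.3  -0.83  1.51  0.22  1.43 -2.14]
axes x [ 0.001  0.004 -1.   ] z [ 0.13  -0.991 -0.003]
dtool [0.0521 0.0296 0.0127]
rotvec [ 0.1308 -0.0034 -0.0015]
top crop origin 115 163
side crop origin 155 209
```

View pics/look3.png

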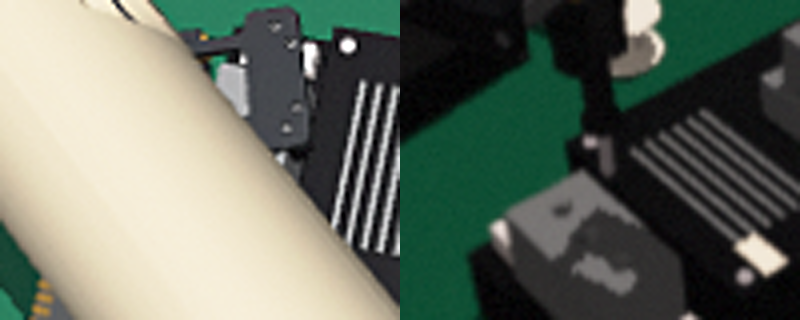

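Request:
{"op": "apply_moves", "data": {"deltas": [[0, 0.015, 0.0065, 0, 0, 0, 0.01], [0.015, 0.0145, 0.006, 0, 0, 0, 0.01], [0.015, 0, 0, 0, 0, 0, 0.01], [0.01, 0, 0, 0, 0, 0, 0.01], [0, 0, 0, 0, 0, 0, 0.01], [0, 0, 0, 0, 0, 0, 0.01], [0, 0, 0, 0, 0, 0, 0.01]]}}

```text
time_s: 8.5
tcp_pos: [0.5456, 0.2416, 0.2106]
eef_rot: [0.469, 0.53, -0.467, 0.53]
force: [-0.1, -0.2, -0.5]
width: 0.0149
```

```bash
python3 -c "
from look import *
s,_=info([.5448,.2452,.20],frame(DOWN,[0.13,-.991,0]))
look(4,[.545,.245,.12],60,60,6)
d=load('side4.npz');p=s['tcp_pos']
print('expected tip',proj(d,p-[0.001,0,.069]),'terminal',proj(d,[.5448,.2452,.11]),'collar', proj(d,p-[0.001,0,.033]))"
```

```text
t 8.5 tcp [0.5456 0.2416 0.2106] F [-0.1 -0.2 -0.5] M [0.02 0.03 0.01] w 0.0149 q [ 0.13  0.37 -0.8   1.51  0.27  1.37 -2.13]
axes x [ 0.002  0.002 -1.   ] z [ 0.124 -0.992 -0.002]
dtool [ 0.0106 -0.0004 -0.0036]
rotvec [-0.0062 -0.0017 -0.0019]
top crop origin 145 167
side crop origin 172 234
expected tip [[202.22661267 256.97955941]] terminal [[202.44996882 267.66830627]] collar [[200.5846545  245.19342112]]
```

View pics/look4.png

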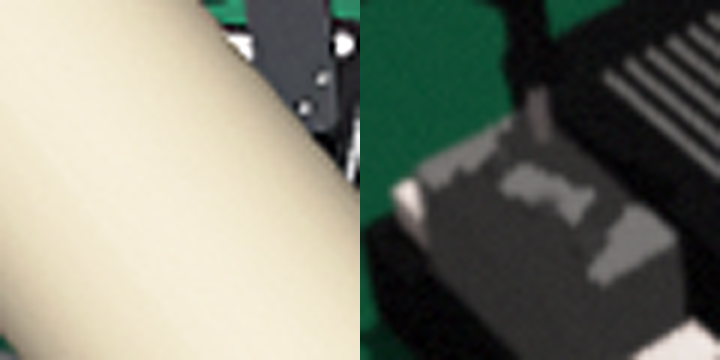

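Request:
{"op": "apply_moves", "data": {"deltas": [[0, 0.0008, -0.0039, 0, -0.0017, -0.0019, 0.01], [0, 0, 0, 0, 0, 0, 0.01], [0, 0, 0, 0, 0, 0, 0.01], [0, 0, 0, 0, 0, 0, 0.01]]}}

```text
time_s: 9.0
tcp_pos: [0.5462, 0.247, 0.2121]
eef_rot: [0.468, 0.53, -0.467, 0.531]
force: [0.2, -0.3, -1.3]
width: 0.0144
```

```bash
python3 -c "
from look import *
s,_=info([.5459,.2456,.20],frame(DOWN,[0.13,-.991,0]))"
```

```text
t 9.0 tcp [0.5462 0.247  0.2121] F [ 0.2 -0.3 -1.3] M [-0.01  0.    0.01] w 0.0144 q [ 0.12  0.38 -0.8   1.5   0.27  1.37 -2.14]
axes x [ 0.002  0.001 -1.   ] z [ 0.125 -0.992 -0.001]
dtool [ 0.0121 -0.0005  0.0013]
rotvec [-0.0054 -0.0005 -0.0022]
```

Request:
{"op": "apply_moves", "data": {"deltas": [[0.008, -0.0005, 0.001, 0, 0, -0.002, 0.01], [0.008, 0, 0, 0, 0, 0, 0.01], [0.008, 0, 0, 0, 0, 0, 0.01], [0, 0, 0, 0, 0, 0, 0.01], [0, 0, 0, 0, 0, 0, 0.01]]}}

```text
time_s: 9.5
tcp_pos: [0.5455, 0.2453, 0.185]
eef_rot: [0.468, 0.531, -0.468, 0.53]
force: [-0.5, 0.2, 1.0]
width: 0.0148
```

```bash
python3 -c "
from look import *
s,_=info([.5459,.2456,.143],frame(DOWN,[0.13,-.991,0]))
look(5,[.545,.245,.12],60,60,6)
d=load('side5.npz');p=s['tcp_pos']
print('expected tip',proj(d,p-[0.001,0,.069]),'terminal',proj(d,[.5448,.2452,.11]),'collar', proj(d,p-[0.001,0,.033]))"
```

```text
t 9.5 tcp [0.5455 0.2453 0.185 ] F [-0.5  0.2  1. ] M [-0.01  0.   -0.  ] w 0.0148 q [ 0.12  0.4  -0.79  1.54  0.29  1.33 -2.15]
axes x [-0.001 -0.    -1.   ] z [ 0.124 -0.992 -0.   ]
dtool [ 0.042   0.0005 -0.0002]
rotvec [-0.0056 -0.0001  0.0013]
top crop origin 145 167
side crop origin 172 234
expected tip [[202.23517905 265.91796906]] terminal [[202.44996882 267.66830627]] collar [[200.61249303 254.53030022]]
```

View pics/look5.png

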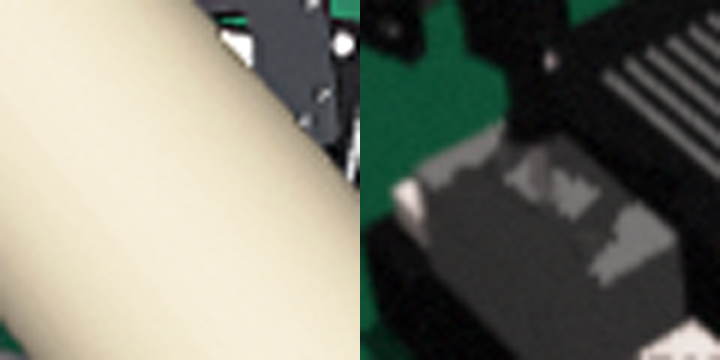

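Request:
{"op": "apply_moves", "data": {"deltas": [[0.006, 0.0004, 0, 0, 0, 0, 0.01], [0.006, 0, 0, 0, 0, 0, 0.01], [0.006, 0, 0, 0, 0, 0, 0.01], [0, 0, 0, 0, 0, 0, 0.01]]}}

```text
time_s: 10.0
tcp_pos: [0.5462, 0.2455, 0.166]
eef_rot: [0.468, 0.53, -0.468, 0.53]
force: [0.2, -0.1, -0.4]
width: 0.0149
```

```bash
python3 -c "
from look import *
s,_=info([.5459,.2456,.143],frame(DOWN,[0.13,-.991,0]))"
```

```text
t 10.0 tcp [0.5462 0.2455 0.166 ] F [ 0.2 -0.1 -0.4] M [-0.04  0.06 -0.01] w 0.0149 q [ 0.12  0.41 -0.79  1.56  0.3   1.29 -2.16]
axes x [-0.  0. -1.] z [ 0.124 -0.992 -0.   ]
dtool [ 0.023  -0.0003 -0.0002]
rotvec [-0.0058 -0.0002  0.0003]
```

Request:
{"op": "apply_moves", "data": {"deltas": [[0.006, 0, 0, 0, 0, 0, 0.01], [0.006, 0, 0, 0, 0, 0, 0.01], [0.006, 0, 0, 0, 0, 0, 0.01], [0.002, 0, 0, 0, 0, 0, 0.01], [0, 0, 0, 0, 0, 0, 0.01]]}}

```text
time_s: 10.5
tcp_pos: [0.5461, 0.2454, 0.1439]
eef_rot: [0.468, 0.53, -0.468, 0.53]
force: [-0.1, 0.1, -1.4]
width: 0.0146
```

```bash
python3 -c "
from look import *
s,_=info([.5459,.2456,.143],frame(DOWN,[0.13,-.991,0]))"
```

```text
t 10.5 tcp [0.5461 0.2454 0.1439] F [-0.1  0.1 -1.4] M [ 0.02  0.03 -0.05] w 0.0146 q [ 0.11  0.43 -0.78  1.59  0.31  1.25 -2.17]
axes x [-0.001  0.    -1.   ] z [ 0.124 -0.992 -0.   ]
dtool [ 0.0009 -0.0002 -0.0002]
rotvec [-0.0058 -0.0002  0.0008]
```

Push gently until the collar shows force.

Request:
{"op": "apply_moves", "data": {"deltas": [[0.002, 0, 0, 0, 0, 0, 0.01], [0.002, 0, 0, 0, 0, 0, 0.01]]}}

```text
time_s: 10.7
tcp_pos: [0.5474, 0.2459, 0.143]
eef_rot: [0.469, 0.529, -0.467, 0.531]
force: [-6.2, -4.6, 20.9]
width: 0.0147
```

Request:
{"op": "apply_moves", "data": {"deltas": [[0.002, 0, 0, 0, 0, 0, 0.01], [0.001, 0, 0, 0, 0, 0, 0.01]]}}

```text
time_s: 10.9
tcp_pos: [0.5483, 0.2463, 0.1432]
eef_rot: [0.47, 0.529, -0.466, 0.532]
force: [-1.7, -0.4, 0.6]
width: 0.0146
```

Request:
{"op": "apply_moves", "data": {"deltas": [[0, 0, 0, 0, 0, 0, 0.06], [0, 0, 0, 0, 0, 0, 0.06], [0, 0, 0, 0, 0, 0, 0.06], [0, 0, 0, 0, 0, 0, 0.06], [0, 0, 0, 0, 0, 0, 0.06], [0, 0, 0, 0, 0, 0, 0.06]]}}

```text
time_s: 11.5
tcp_pos: [0.5486, 0.2465, 0.1432]
eef_rot: [0.47, 0.528, -0.466, 0.532]
force: [-0.2, -0.5, -0.2]
width: 0.0545
```

```bash
python3 -c "
from look import *
s,_=info([.5459,.2456,.143],frame(DOWN,[0.13,-.991,0]))
look(6,[.545,.245,.14],60,60,6)
d=load('side6.npz')
print(proj(d,[[.5448,.2452,.11],[.5448,.2452,.116],[.5448,.2452,.166]]))"
```

```text
t 11.5 tcp [0.5486 0.2465 0.1432] F [-0.2 -0.5 -0.2] M [ 0.05  0.02 -0.02] w 0.0545 q [ 0.11  0.43 -0.78  1.59  0.32  1.24 -2.17]
axes x [ 0.007  0.001 -1.   ] z [ 0.124 -0.992 -0.   ]
dtool [ 0.0002 -0.0028  0.0006]
rotvec [-0.0065 -0.0004 -0.0069]
top crop origin 143 165
side crop origin 171 228
[[202.44996882 267.66830627]
 [202.18632698 265.82387542]
 [199.91158122 249.85368817]]
```

View pics/look6.png

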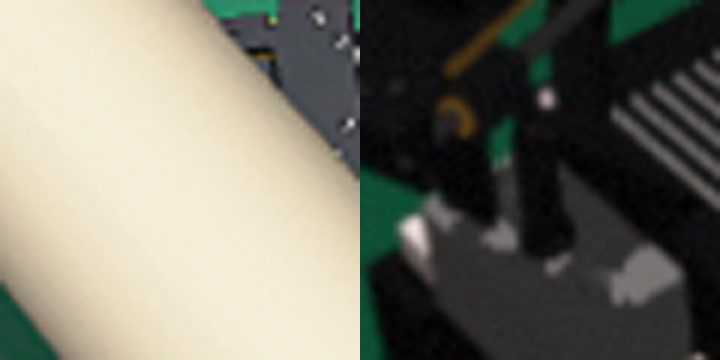

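Request:
{"op": "apply_moves", "data": {"deltas": [[-0.01, 0, 0, 0, 0, 0, 0.087], [-0.02, 0, 0, 0, 0, 0, 0.087], [-0.025, 0, 0, 0, 0, 0, 0.087], [-0.025, 0, 0, 0, 0, 0, 0.087], [-0.01, 0, 0, 0, 0, 0, 0.087], [0, 0, 0, 0, 0, 0, 0.087], [0, 0, 0, 0, 0, 0, 0.087]]}}

```text
time_s: 12.3
tcp_pos: [0.5475, 0.2465, 0.2384]
eef_rot: [0.47, 0.529, -0.466, 0.532]
force: [-0.6, 0.6, -0.5]
width: 0.0868
```

```bash
python3 -c "
from look import *
s,_=info([.513,.0777,.20],frame(DOWN,[-.183,-.983,0]))"
```

```text
t 12.3 tcp [0.5475 0.2465 0.2384] F [-0.6  0.6 -0.5] M [ 0.07  0.02 -0.01] w 0.0868 q [ 0.13  0.36 -0.8   1.47  0.26  1.42 -2.13]
axes x [ 0.007  0.001 -1.   ] z [ 0.124 -0.992 -0.001]
dtool [ 0.038  -0.0555  0.1632]
rotvec [ 0.3086 -0.0017 -0.0067]
```

Request:
{"op": "apply_moves", "data": {"deltas": [[0, -0.008, 0.023, 0, 0, -0.006, 0.087], [0, -0.008, 0.023, 0, 0, 0, 0.087], [0, -0.008, 0.023, 0, 0, 0, 0.087], [0, -0.008, 0.023, 0, 0, 0, 0.087], [0, -0.008, 0.023, 0, 0, 0, 0.087], [0, -0.008, 0.023, 0, 0, 0, 0.087], [0, 0, 0, 0.1, 0, 0, 0.087], [0, 0, 0, 0.1, 0, 0, 0.087], [0, 0, 0, 0.1, 0, 0, 0.087], [0, 0, 0, 0, 0, 0, 0.087], [0, 0, 0, 0, 0, 0, 0.087]]}}

```text
time_s: 13.4
tcp_pos: [0.5098, 0.0946, 0.224]
eef_rot: [-0.538, -0.456, 0.549, -0.448]
force: [0.0, 0.1, 0.2]
width: 0.0871
```

```bash
python3 -c "
from look import *
s,_=info([.513,.0777,.20],frame(DOWN,[-.183,-.983,0]))"
```

```text
t 13.4 tcp [0.5098 0.0946 0.224 ] F [0.  0.1 0.2] M [ 0.08  0.06 -0.04] w 0.0871 q [ 0.4   0.17 -0.74  1.68  0.11  1.36 -2.11]
axes x [-0.019 -0.002 -1.   ] z [-0.183 -0.983  0.005]
dtool [0.024  0.0067 0.0159]
rotvec [-0.0002  0.0053  0.0186]
```

Request:
{"op": "apply_moves", "data": {"deltas": [[0, 0.006, 0.0155, 0, 0.005, 0.018, 0.087], [0, 0, 0, 0, 0, 0, 0.087], [0, 0, 0, 0, 0, 0, 0.087], [0, 0, 0, 0, 0, 0, 0.087]]}}

```text
time_s: 13.8
tcp_pos: [0.512, 0.0794, 0.2224]
eef_rot: [-0.541, -0.455, 0.542, -0.454]
force: [-0.9, 1.3, -0.8]
width: 0.0867
```

```bash
python3 -c "
from look import *
s,_=info([.513,.0777,.147],frame(DOWN,[-.183,-.983,0]))
look(7,[.513,.09,.16],100,80,4)"
```

```text
t 13.8 tcp [0.512  0.0794 0.2224] F [-0.9  1.3 -0.8] M [ 0.04  0.05 -0.  ] w 0.0867 q [ 0.42  0.16 -0.73  1.69  0.1   1.34 -2.07]
axes x [-0.003  0.    -1.   ] z [-0.174 -0.985  0.   ]
dtool [0.0754 0.0015 0.0014]
rotvec [0.0094 0.0001 0.0032]
top crop origin 183 165
side crop origin 204 183
```

View pics/look7.png

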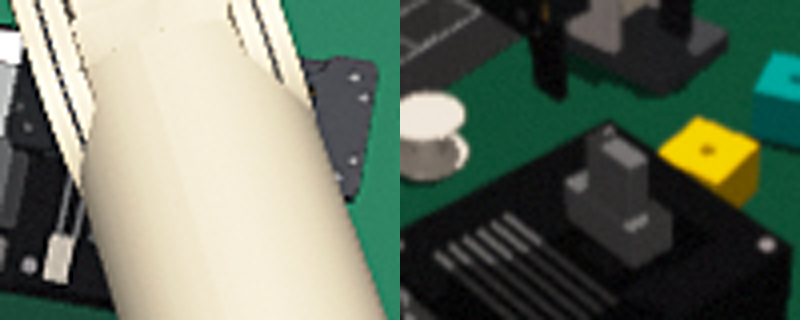

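Request:
{"op": "apply_moves", "data": {"deltas": [[0.015, 0.0015, 0.0014, 0.008, 0, 0.003, 0.087], [0.015, 0, 0, 0, 0, 0, 0.087], [0.015, 0, 0, 0, 0, 0, 0.087], [0.01, 0, 0, 0, 0, 0, 0.087], [0, 0, 0, 0, 0, 0, 0.087], [0, 0, 0, 0, 0, 0, 0.087]]}}

```text
time_s: 14.5
tcp_pos: [0.5131, 0.0802, 0.1648]
eef_rot: [0.543, 0.454, -0.542, 0.453]
force: [0.8, 0.4, 0.9]
width: 0.0872
```

```bash
python3 -c "
from look import *
s,_=info([.513,.0777,.147],frame(DOWN,[-.183,-.983,0]))
look(8,[.513,.09,.16],100,80,4)"
```

```text
t 14.5 tcp [0.5131 0.0802 0.1648] F [0.8 0.4 0.9] M [0.02 0.06 0.05] w 0.0872 q [ 0.41  0.2  -0.72  1.77  0.14  1.22 -2.1 ]
axes x [-0.     0.001 -1.   ] z [-0.177 -0.984 -0.001]
dtool [0.0178 0.0003 0.0025]
rotvec [ 0.0056 -0.001   0.0006]
top crop origin 183 165
side crop origin 204 183
```

View pics/look8.png

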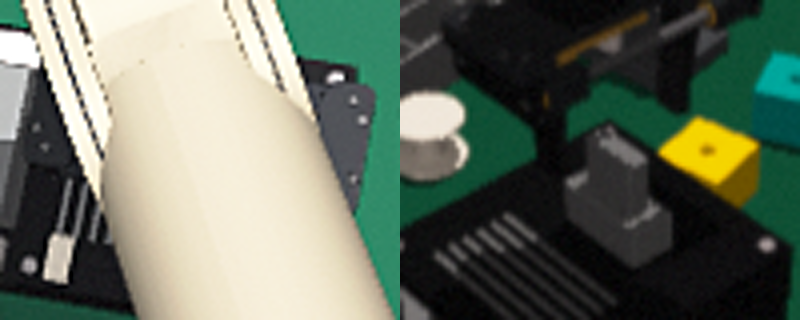

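Request:
{"op": "apply_moves", "data": {"deltas": [[0.008, 0, 0.0022, 0.005, 0, 0, 0.087], [0.008, 0, 0, 0, 0, 0, 0.087], [0, 0, 0, 0, 0, 0, 0.087], [0, 0, 0, 0, 0, 0, 0.087]]}}

```text
time_s: 15.0
tcp_pos: [0.5136, 0.0777, 0.1488]
eef_rot: [0.545, 0.452, -0.543, 0.452]
force: [-0.4, 0.3, 0.5]
width: 0.087
```

```bash
python3 -c "
from look import *
s,_=info([.513,.0777,.147],frame(DOWN,[-.183,-.983,0]))"
```

```text
t 15.0 tcp [0.5136 0.0777 0.1488] F [-0.4  0.3  0.5] M [-0.01  0.03 -0.04] w 0.087 q [ 0.41  0.22 -0.72  1.79  0.15  1.19 -2.11]
axes x [ 0.002  0.001 -1.   ] z [-0.183 -0.983 -0.001]
dtool [ 0.0018 -0.0005  0.0001]
rotvec [-0.0005 -0.0012 -0.0018]
```

Request:
{"op": "apply_moves", "data": {"deltas": [[0.002, 0, 0, 0, 0, 0, 0.005], [0, 0, 0, 0, 0, 0, 0.005], [0, 0, 0, 0, 0, 0, 0.005], [0, 0, 0, 0, 0, 0, 0.005], [0, 0, 0, 0, 0, 0, 0.005], [0, 0, 0, 0, 0, 0, 0.005], [0, 0, 0, 0, 0, 0, 0.005], [0, 0, 0, 0, 0, 0, 0.005], [0, 0, 0, 0, 0, 0, 0.005], [0, 0, 0, 0, 0, 0, 0.005], [0, 0, 0, 0, 0, 0, 0.005], [0, 0, 0, 0, 0, 0, 0.005]], "grip_force": 55}}

```text
time_s: 16.2
tcp_pos: [0.5139, 0.0778, 0.1472]
eef_rot: [0.545, 0.451, -0.543, 0.452]
force: [0.4, -0.8, -1.1]
width: 0.0151
```

```bash
python3 -c "
from look import *
s,_=info([.513,.0777,.26],frame(DOWN,[-.183,-.983,0]))"
```

```text
t 16.2 tcp [0.5139 0.0778 0.1472] F [ 0.4 -0.8 -1.1] M [-0.01  0.06  0.04] w 0.0151 q [ 0.41  0.22 -0.72  1.8   0.16  1.18 -2.11]
axes x [ 0.003  0.001 -1.   ] z [-0.183 -0.983 -0.001]
dtool [-1.128e-01 -6.000e-04  1.000e-04]
rotvec [-0.0005 -0.0013 -0.0027]
```

Gripped at 15 mm (the tab). Lift straight up slowly at first.

Request:
{"op": "apply_moves", "data": {"deltas": [[-0.005, 0, 0, 0, 0, 0, 0.005], [-0.01, 0, 0, 0, 0, 0, 0.005], [-0.01, 0, 0, 0, 0, 0, 0.005], [-0.01, 0, 0, 0, 0, 0, 0.005], [-0.01, 0, 0, 0, 0, 0, 0.005], [-0.015, 0, 0, 0, 0, 0, 0.005], [-0.015, 0, 0, 0, 0, 0, 0.005], [-0.015, 0, 0, 0, 0, 0, 0.005], [0, 0, 0, 0, 0, 0, 0.005], [0, 0, 0, 0, 0, 0, 0.005]]}}

```text
time_s: 17.2
tcp_pos: [0.5137, 0.0781, 0.2461]
eef_rot: [0.545, 0.451, -0.542, 0.453]
force: [0.4, -0.2, -1.5]
width: 0.0154
```

```bash
python3 -c "
from look import *
s,_=info([.513,.0777,.26],frame(DOWN,[-.183,-.983,0]))
look(9,[.513,.09,.16],160,120,2.5)"
```

```text
t 17.2 tcp [0.5137 0.0781 0.2461] F [ 0.4 -0.2 -1.5] M [ 0.09  0.05 -0.01] w 0.0154 q [ 0.43  0.14 -0.73  1.66  0.09  1.37 -2.06]
axes x [ 0.005  0.001 -1.   ] z [-0.183 -0.983 -0.002]
dtool [-0.0139 -0.0005  0.0005]
rotvec [ 0.0001 -0.0018 -0.005 ]
top crop origin 153 145
side crop origin 174 163
```

View pics/look9.png

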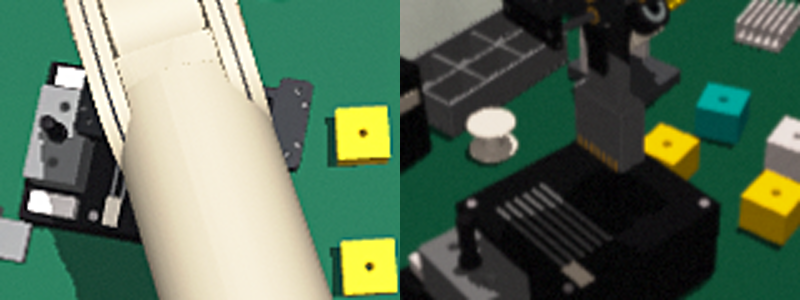

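```bash
cat >> go.py <<'E'
yaw=-.027
ZL=np.array([-np.cos(yaw)*.5**.5,-np.sin(yaw)*.5**.5,.5**.5]); LENS=np.array([.673,-.2032,.13])
TGT=LENS+.1722*ZL; RT=frame(-ZL,[0,-1,0])
E
python3 -c "
from look import *
print(TGT,RT)
s,_=info([.49,-.20,.30],RT)"
```

```text
[ 0.55128059 -0.19991278  0.25176379] [[ 0.70684906  0.70723566 -0.0134959 ]
 [-0.01908956  0.         -0.99981778]
 [-0.70710678  0.70697788  0.01350082]]
t 17.3 tcp [0.5135 0.0781 0.2458] F [ 0.6 -0.7 -1.5] M [ 0.05  0.06 -0.  ] w 0.0148 q [ 0.43  0.14 -0.73  1.66  0.09  1.37 -2.06]
axes x [ 0.005  0.001 -1.   ] z [-0.183 -0.983 -0.002]
dtool [-0.0546  0.0279  0.2777]
rotvec [-0.1673  0.0529  0.7799]
```

Request:
{"op": "apply_moves", "data": {"deltas": [[-0.011, 0.0028, 0.02, 0, 0, 0, 0.005], [-0.011, 0.0028, 0.028, 0, 0, 0, 0.005], [-0.011, 0.0028, 0.028, 0, 0, 0, 0.005], [-0.011, 0.0028, 0.028, 0, 0, 0, 0.005], [-0.011, 0.0028, 0.028, 0, 0, 0, 0.005], [0, 0.0028, 0.028, 0, 0, 0, 0.005], [0, 0.0028, 0.028, 0, 0, 0, 0.005], [0, 0.0028, 0.028, 0, 0, 0, 0.005], [0, 0.0028, 0.028, 0, 0, 0, 0.005], [0, 0.0028, 0.02, 0, 0, 0, 0.005], [0, 0, 0, 0, 0, 0, 0.005], [0, 0, 0, 0, 0, 0, 0.005]], "grip_force": 60}}

```text
time_s: 18.5
tcp_pos: [0.4879, -0.1959, 0.2921]
eef_rot: [-0.542, -0.457, 0.545, -0.449]
force: [-0.3, 0.2, -1.6]
width: 0.015
```

```bash
python3 -c "
from look import *
s,_=info([.49,-.20,.30],RT)"
```

```text
t 18.5 tcp [ 0.4879 -0.1959  0.2921] F [-0.3  0.2 -1.6] M [ 0.06 -0.   -0.  ] w 0.015 q [ 0.75  0.12 -0.49  1.56  0.06  1.48 -1.5 ]
axes x [-0.01   0.005 -1.   ] z [-0.18  -0.984 -0.003]
dtool [-0.0079  0.0027  0.0036]
rotvec [-0.1657  0.0489  0.7951]
```

Request:
{"op": "apply_moves", "data": {"deltas": [[0, 0, 0, -0.0207, 0.0061, 0.0994, 0.005], [0, 0, 0, -0.0207, 0.0061, 0.0994, 0.005], [0, 0, 0, -0.0207, 0.0061, 0.0994, 0.005], [0, 0, 0, -0.0207, 0.0061, 0.0994, 0.005], [0, 0, 0, -0.0207, 0.0061, 0.0994, 0.005], [0, 0, 0, -0.0207, 0.0061, 0.0994, 0.005], [0, 0, 0, -0.0207, 0.0061, 0.0994, 0.005], [0, 0, 0, 0, 0, 0, 0.005], [0, 0, 0, 0, 0, 0, 0.005]]}}

```text
time_s: 19.4
tcp_pos: [0.4884, -0.1854, 0.2868]
eef_rot: [0.643, 0.291, -0.303, 0.64]
force: [0.6, 0.6, -1.7]
width: 0.0152
```

```bash
python3 -c "
from look import *
s,_=info(TGT,RT)
look(10,[.55,-.2,.2],160,120,2.5)"
```

```text
t 19.4 tcp [ 0.4884 -0.1854  0.2868] F [ 0.6  0.6 -1.7] M [ 0.1   0.97 -0.01] w 0.0152 q [ 0.78 -0.37 -0.24  2.17 -0.6   0.77 -0.75]
axes x [ 0.647 -0.015 -0.762] z [-0.018 -1.     0.004]
dtool [0.0676 0.0254 0.0133]
rotvec [-0.0093 -0.0041  0.0815]
top crop origin 271 126
side crop origin 227 98
```

View pics/look10.png

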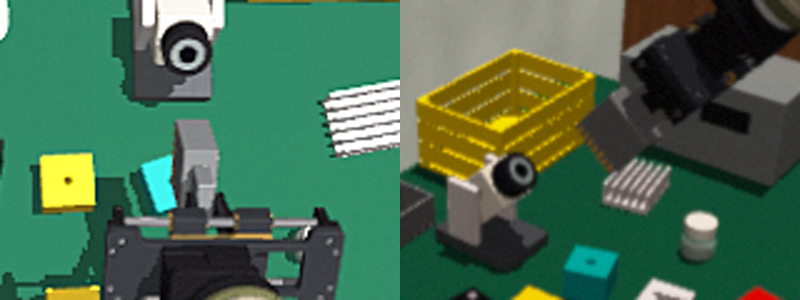

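Request:
{"op": "apply_moves", "data": {"deltas": [[0.01, 0.005, 0.0026, -0.002, 0, 0.016, 0.005], [0.013, 0.005, 0.0026, -0.002, 0, 0.016, 0.005], [0.013, 0.005, 0.0026, -0.002, 0, 0.016, 0.005], [0.013, 0.005, 0.0026, -0.002, 0, 0.016, 0.005], [0.006, 0.002, 0.001, 0, 0, 0.01, 0.005], [0, 0, 0, 0, 0, 0, 0.005], [0, 0, 0, 0, 0, 0, 0.005], [0, 0, 0, 0, 0, 0, 0.005]]}}

```text
time_s: 20.3
tcp_pos: [0.55, -0.1956, 0.2642]
eef_rot: [0.649, 0.272, -0.276, 0.654]
force: [0.3, -0.2, -1.5]
width: 0.0149
```

```bash
python3 -c "
from look import *
s,_=info(TGT,RT)
look(11,[.59,-.2,.18],100,80,4)"
```

```text
t 20.3 tcp [ 0.55   -0.1956  0.2642] F [ 0.3 -0.2 -1.5] M [ 0.04  1.12 -0.05] w 0.0149 q [ 0.72 -0.23 -0.24  2.16 -0.69  0.59 -0.64]
axes x [ 0.7   -0.009 -0.714] z [-0.003 -1.     0.009]
dtool [ 0.0099 -0.0078  0.0042]
rotvec [ 0.0042 -0.0103  0.0098]
top crop origin 299 132
side crop origin 246 120
```

View pics/look11.png

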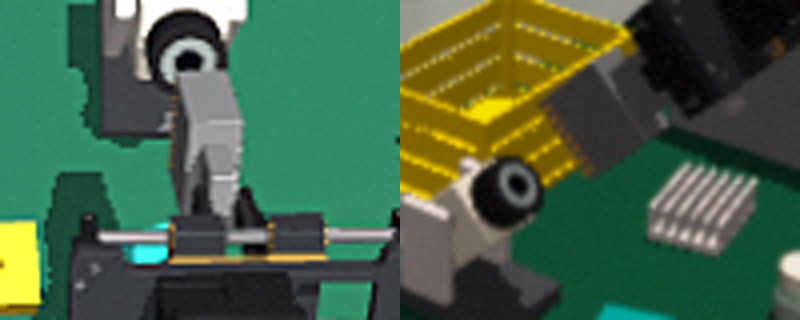

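Fine-position, then verify the module's actual pose from the images.

Request:
{"op": "apply_moves", "data": {"deltas": [[0.0085, -0.0065, 0.0035, 0.004, -0.009, 0.009, 0.005], [0, 0, 0, 0, 0, 0, 0.005], [0, 0, 0, 0, 0, 0, 0.005], [0, 0, 0, 0, 0, 0, 0.005], [0, 0, 0, 0, 0, 0, 0.005]]}}

```text
time_s: 20.9
tcp_pos: [0.5512, -0.1996, 0.2564]
eef_rot: [0.65, 0.264, -0.276, 0.657]
force: [0.0, 0.3, -0.6]
width: 0.0151
```

```bash
cat > chk.py <<'E'
from look import *
import sys
from ov import box
k=sys.argv[1]
s,Rm=info(TGT,RT); look(k,[.59,-.2,.18],100,80,4)
A=Rm.as_matrix(); p=s['tcp_pos']
c=p+.0922*A[:,0]; v=LENS-c; print("contact",c.round(4),"axial",round(float(-(v@ZL)),4),"lat mm",((v-ZL*(v@ZL))*1000).round(1),"angle deg",np.degrees(np.arccos(A[:,0]@-ZL)).round(2))
ims=[]
for n,(x0,y0) in (('top',(299,132)),('side',(246,120))):
    d=load(f'{n}{k}.npz'); im=cv2.resize(d["pixels"][y0:y0+80,x0:x0+100],None,fx=4,fy=4,interpolation=cv2.INTER_CUBIC)
    for lo,hi in [((0,-35,-16),(70,35,16)),((70,-22,-8),(111,22,8))]:
        for P in box(lo,hi):
            P=P/1000; W=c+P@np.c_[-A[:,0],A[:,1],A[:,2]].T
            q=((proj(d,W)-(x0,y0)+.5)*4-.5); cv2.polylines(im,[np.round(q).astype(int)],False,(0,0,255),1,cv2.LINE_AA)
    ims.append(im)
cv2.imwrite(f'pics/chk{k}.png',np.hstack(ims))
E
python3 chk.py 12
```

```text
t 20.9 tcp [ 0.5512 -0.1996  0.2564] F [ 0.   0.3 -0.6] M [0.08 1.15 0.01] w 0.0151 q [ 0.71 -0.22 -0.23  2.18 -0.72  0.56 -0.61]
axes x [ 0.708 -0.02  -0.706] z [-0.013 -1.     0.015]
dtool [ 0.0034 -0.0033  0.0003]
rotvec [ 0.0012  0.0005 -0.0019]
top crop origin 299 132
side crop origin 246 120
contact [ 0.6165 -0.2014  0.1914] axial 0.0834 lat mm [-2.4 -0.2 -2.4] angle deg 0.11
```

View pics/chk12.png

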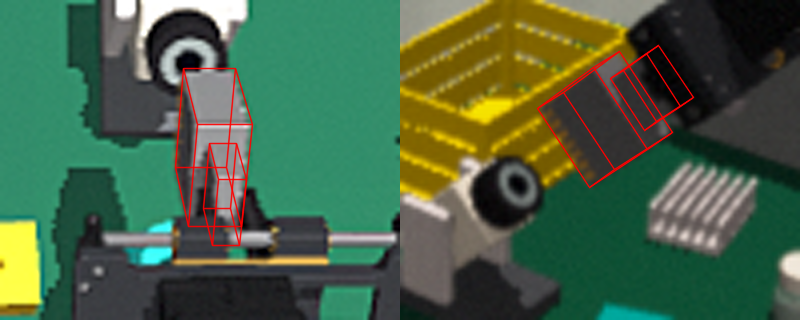

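Request:
{"op": "apply_moves", "data": {"deltas": [[0.0028, -0.0027, 0.0003, 0.001, 0, -0.0015, 0.005], [0, 0, 0, 0, 0, 0, 0.005], [0, 0, 0, 0, 0, 0, 0.005], [0, 0, 0, 0, 0, 0, 0.005], [0, 0, 0, 0, 0, 0, 0.005], [0, 0, 0, 0, 0, 0, 0.005]]}}

```text
time_s: 21.6
tcp_pos: [0.5513, -0.2, 0.2522]
eef_rot: [0.651, 0.264, -0.277, 0.656]
force: [0.6, 0.1, -1.6]
width: 0.0151
```

```bash
sed -i 's/\*4-\.5/*10-.5/; s/fx=4,fy=4/fx=10,fy=10/; s/y0:y0+80,x0:x0+100/y0:y0+60,x0:x0+40/; s/(299,132)/(330,132)/; s/(246,120)/(278,125)/' chk.py; python3 chk.py 13
```

```text
t 21.6 tcp [ 0.5513 -0.2     0.2522] F [ 0.6  0.1 -1.6] M [0.04 1.08 0.03] w 0.0151 q [ 0.71 -0.22 -0.23  2.18 -0.73  0.55 -0.6 ]
axes x [ 0.707 -0.019 -0.707] z [-0.014 -1.     0.014]
dtool [ 0.0003 -0.0003 -0.0001]
rotvec [ 0.0001  0.0004 -0.0002]
top crop origin 299 132
side crop origin 246 120
contact [ 0.6165 -0.2018  0.187 ] axial 0.0803 lat mm [-0.3  0.1 -0.3] angle deg 0.03
```

View pics/chk13.png

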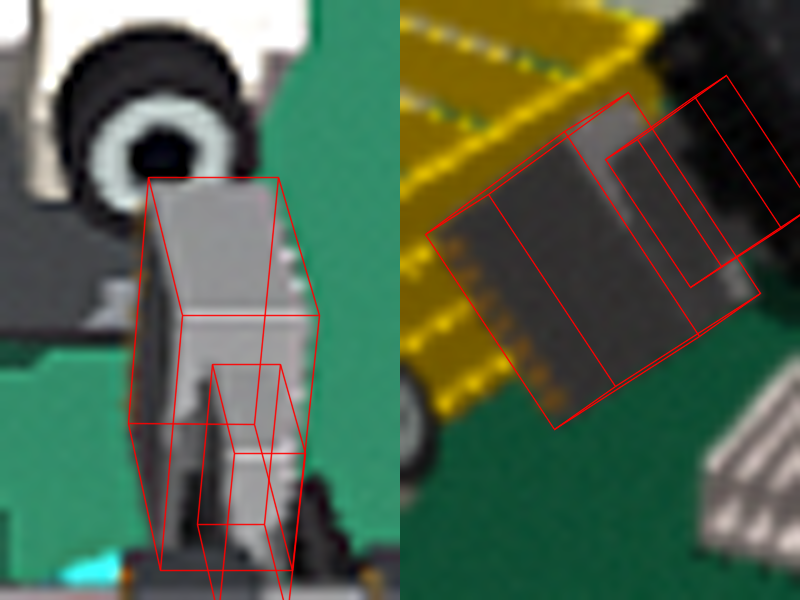

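```bash
python3 -c "
from look import *
s,_=info(TGT,RT);print(s['joint_vel'].round(3))
look(14,[.545,.245,.12],80,80,5)
d=load('side14.npz');cv2.imwrite('pics/side14f.png',d['pixels'])
for n in ('top','side'):
    d=load(n+'14.npz');print(n,proj(d,[[.5448,.2452,.166],[.5448,.2452,.113]]).round(1).tolist())"
```

```text
t 21.7 tcp [ 0.5513 -0.2     0.2522] F [ 1.  -0.3 -1.6] M [ 0.05  1.16 -0.03] w 0.015 q [ 0.71 -0.22 -0.23  2.18 -0.73  0.55 -0.6 ]
axes x [ 0.707 -0.019 -0.707] z [-0.014 -1.     0.014]
dtool [ 0.0003 -0.0003 -0.0001]
rotvec [ 0.0001  0.0004 -0.0002]
[ 0.001 -0.     0.001  0.    -0.002  0.     0.001]
top crop origin 135 157
side crop origin 162 224
top [[171.7, 193.7], [176.0, 198.0]]
side [[199.9, 249.9], [202.3, 266.7]]
```

View pics/look14.png

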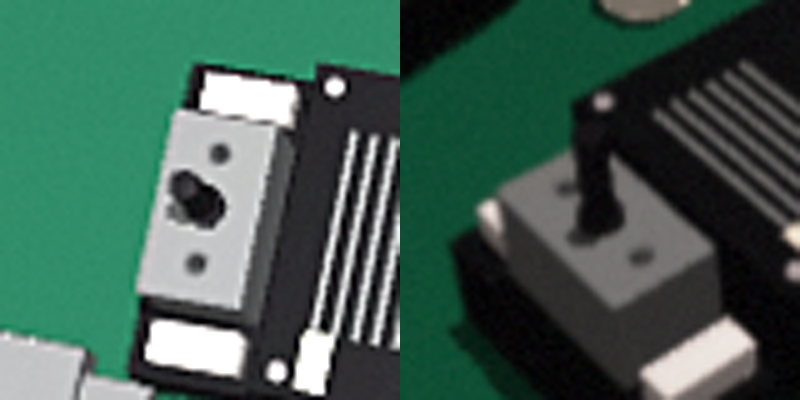

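View pics/side14f.png

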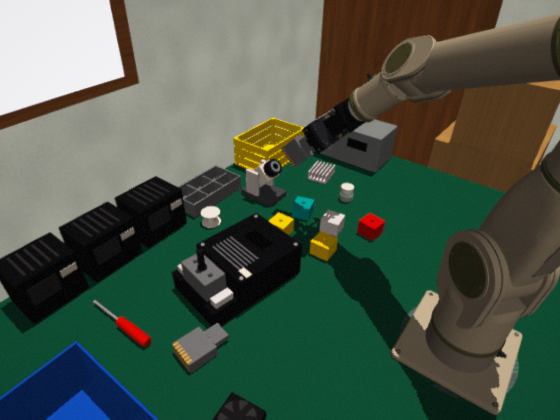

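```bash
python3 -c "
from rig import ctrl
print(ctrl.job_done())"
```

```text
the job is handed in; nothing more can be done
None
```

The job is done and handed in at about 21.7 s, with the robot still holding the module in front of the inspection camera.

- **Probe:** I took it from the white rest and inserted it into the middle terminal opening. The collar met the block with about 21 N at the expected height, and I let go. The last pictures show it upright in the middle hole with the collar on the block, about a pixel from where it should be.
- **Module:** I drew it straight up by its tab, tilted it 45° and brought it to the lens. From the measured arm pose, the contact end is 80.3 mm from the glass, 0.4 mm off its axis and 0.03° off the estimated line of sight. The module's outline drawn over both pictures matches to about 1 mm, so it had not slipped. The joints are nearly still, and in the pictures the module touches nothing else.
- **Uncertainty:** The camera's direction about the vertical comes only from the edges of its stand. Two edges gave -1.0° and -2.0°, and I used -1.5°. The two views of the lens position differ by about 2.5 mm.
- **Unexplained reading:** The wrist moment reads 1.1 N m in the tilted pose with almost no side force. I took it to be gravity on the tilted tool but did not check.
- **Bystanders:** The last pictures show the other things on the bench as they were at the start.

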